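# Pin the nut box shut in the bakery

## Task

Shut the green lid of the metal nut box fully. Then lock it with the curved blue pin: holding its red grip, swing the pin along its own arc so that its tip passes through the brass ring on the box's fixed deck and on through the brass ring on the lid, until the red stop plate is right up at the first ring, and let go. Leave the bottle, the jar and the bowl where they stand.

Things in the scene. Friction and masses are not known exactly. Their poses are not given: they have to be found in the camera images.
- nut_box: Aluminium box fixed to the table, 240 (own x) x 220 (own y) x 90 mm high, four small jars inside. Origin: centre of its underside, z up. Its top, 90 mm up: a fixed deck from own x = -120 to -35 mm, then the hinged lid from there to x = +120, flush with the deck when shut. Angles round a circle are counted from own +x towards own +y (anticlockwise from above).
- lid (a joint): Lid angle in rad: 0 shut (flush, against a stop), grows as it opens upward. Stiff hinge: it stays where it is left; a few newtons at its free edge move it. The hinge line is along the box's own y at own x = +120 mm, 90 mm up. The lid is a green plate 155 mm from hinge line to free edge, 218 mm wide, 4 mm thick.
- lid_edge (a point): Middle of the lid's free edge, on its upper (outer) face.
- lid_hinge (a point): Middle of the lid's hinge line (fixed to the box).
- deck_eye (a point): Centre of the brass ring on the fixed deck. Upright closed ring, opening 17 mm, wire 5 mm thick; its centre is 8.5 mm above the deck, its top 22 mm. The hole faces along the pin's circle (the ring's plane holds the circle's radius and the vertical).
- lid_eye (a point): Centre of the same kind of brass ring on the lid's outer face, 8.5 mm above it and 15 mm in from the lid's free edge, towards own -y of the box: 60 degrees farther round the pin's circle than the deck ring when the lid is shut. It moves with the lid.
- pin: Loose curved pin, about 110 g, flat on the table: blue 8 mm round bar bent to an arc of 60 mm radius (to the bar's middle) from 155 degrees (tail, red grip) to 300 degrees (tip), counted from own +x towards own +y. Origin: centre of the arc, level with the bar's underside; z up. In place, its origin is at arc_center, its x axis along the box's own x; then it lies on the deck, inside both rings.
- pin_grip (a point): Point in the pin's red grip plate, 34 mm above the pin's underside. The plate stands on the tail at 155 degrees: 50 mm high above the underside, 10 mm thick along the radius, 30 mm wide along the arc.
- pin_tip (a point): Tip end of the pin, middle of the bar (300 degrees). The pin goes in by turning it anticlockwise seen from above about arc_center, from about 83 degrees before its final yaw (tip then just short of the deck ring), with the bar at the height of the ring centres (underside 4.5 mm above the deck).
- pin_a (a point): Point in the middle of the bar at 225 degrees: it lies in the deck ring when the pin is in place.
- pin_b (a point): Point in the middle of the bar at 285 degrees: it lies in the lid ring when the pin is in place.
- brown_bottle: Loose amber glass bottle, 64 mm across, 150 mm high; origin at the centre of its underside. Leave alone.
- white_jar: Loose white jar with a blue cap, 68 mm across, 90 mm high; origin at the centre of its underside. Leave alone.
- steel_bowl: Loose steel bowl, 110 mm across, 50 mm high; origin at the centre of its underside. Leave alone.
- arc_center (a point): Centre of the circle (60 mm radius) that the pin follows: on top of the deck, on the seam of deck and lid, box own (-35, 0, 90) mm. On that circle the deck ring stands at 225 degrees and, with the lid shut, the lid ring at 285 degrees of the box's own axes.
- pin_stop (a point): Middle of the red stop plate across the bar at 218 degrees: 22 mm wide, 22 mm high from the pin's underside, 5 mm thick, too big for the rings. In place it stands about 2 mm short of the deck ring.

How it is judged:
On the way, in this order (a step that is already met when the one before it is completed fails the run):
1. the lid is fully shut (value of joint lid below 0.03 rad), for 0.2 s.
2. the pin's tip enters the deck ring (distance between pin_tip and deck_eye below 0.013 m).
At the end, for the whole second after the job is handed in: The lid is shut (under 0.03 rad), the pin runs through both rings with its stop plate up at the deck ring (the bar's points that belong in the deck ring and the lid ring each within 11 mm of that ring's centre), and it lies still (value of joint lid below 0.03 rad and distance between pin_a and deck_eye below 0.011 m and distance between pin_b and lid_eye below 0.011 m and linear speed of pin below 0.02 m/s); the robot touches nothing.
It fails at once if the brown bottle is moved by over 30 mm or tipped (distance of brown_bottle from where it was at the start of the episode above 0.03 m or angle between brown_bottle's own z axis and vertical above 0.5 rad).
It fails at once if the white jar is moved by over 30 mm or tipped (distance of white_jar from where it was at the start of the episode above 0.03 m or angle between white_jar's own z axis and vertical above 0.5 rad).
It fails at once if the steel bowl is moved by over 30 mm or tipped (distance of steel_bowl from where it was at the start of the episode above 0.03 m or angle between steel_bowl's own z axis and vertical above 0.5 rad).
It also fails if it takes over 67 s, if anything falls off the work surface, if the arm or the gripper's body presses on something with over 40 N, if the wrist force passes 120 N, or if a joint passes its speed limit or range.

## Robot

A 7-joint arm with a two-finger parallel gripper is mounted at the origin on the work surface. World frame = base frame: x ahead of the robot, y to its left, z up, the work surface at z = 0. Lengths are in m, angles in rad, forces in N, time in s.
With the tool pointing down it reaches from about 0.4 to 0.85 m from the base axis. Payload 4.5 kg.
Tool frame: the origin (TCP) lies midway between the tips of the shut fingers; the grasp point (between the pads) lies 19 mm behind it; z points along the fingers, y is the direction in which the jaws open and shut (so a half turn about z gives the same grasp; the last joint's range is limited). The gripper opens to 88 mm and grips with 3 to 60 N. Pads are 18 mm wide; open, the fingers measure 123 mm over their backs; the gripper's body (75 mm by 187 mm) begins 45 mm behind the grasp point.
Start: joints at [-1.139, 0.689, -0.195, 1.565, 0.157, 0.902, -0.215], TCP at [0.242, 0.576, 0.213] pointing down, gripper open.
Joint ranges: [-3.01, 3.01], [-0.46, 2.08], [-1.47, 1.51], [0.13, 2.56], [-1, 4.14], [0.04, 2.09], [-2.66, 2.66]. Speed limits (rad/s): [2.57, 2.57, 3.14, 3.14, 3.14, 3.14, 3.14].

## Interface

Orientations are given as a unit quaternion [x, y, z, w].
In Python, from plant import r, viewer gives the robot as it stands.
- The arm moves only by the tool play_rows, never from a script. Its argument "commands" is a list of rows, each an object with "delta_rot": the turn, a rotation vector about the tool's x, y, z normalised to -1 to 1, where 1 is pi rad, a list of three; "travel": the shift along the tool's x, y, z normalised to -1 to 1, where 1 is 15 cm, a list of three; "gripper": the opening, from -1 (shut) to 1 (fully open). In form: [{"delta_rot": [wx, wy, wz], "travel": [x, y, z], "gripper": gripper}, ...]. A call has 1 to 12 rows; each row is the pose to reach, as a shift and turn from the pose commanded when the call began, along the tool's axes at that moment, turning the shorter way round; what a row does not reach only later rows make up. A row lasts 1/8 s, in which the tool goes at most 62.5 mm and 10.7 degrees, less where a joint would pass 70% of its speed; a pose out of reach is approached as far as the arm can. A call with a number of a shift or a turn outside -1 to 1 is refused whole. A call with a gripper value outside its range is refused whole. The fingers move at their own pace and stop on an object; "force" is the grip in N (left out, the last holds). Time passes only in rows, so rows that repeat a pose let the fingers close. It gives the time, the measured TCP pose, the force and the opening at its end, in the units of the state.
- r.get_state(): the state, without advancing time (a new reading comes with each control period).
- viewer.snapshot(name): name is "side" or "top" or "wrist"; returns a dict with "color" (480x640x3 uint8, red, green, blue), "z_map" (480x640 float32, m along the optical axis (not along the pixel's ray), 0 where there is no reading), "fx", "fy", "cx", "cy" (pixels), "origin" and "attitude" of the camera in the world. Camera axes: x right, y up, looking along -z (the intrinsics and any distortion apply to the point x, -y, -z); pixel columns grow to the right and rows downward; lengths in m; the calibration is good to about 2 mm. A picture is of the moment at which its call begins.
- r.finish_job(): hands the job in, once; it reports no verdict.
Trained networks look in the newest picture that a camera, given by its name, has taken for a name from the list of things; names that differ only in an ending like _2 or _b are one class to them, and where a whole thing is asked for, a point or a joint stands for the part that bears it (a point fixed in the world has none). Each returns a list of dicts, best first, with "conf" (0 to 1); they miss things now and then, are a little off and sometimes report something else, mostly with a low value. They report only what shows in the picture. A call takes as long as a camera call.
- viewer.outline_of(camera, label): "pixels" (480x640 bool, what is visible of it) and "at" ([column, row] in pixels, amid what is visible of it).
- viewer.pinpoint(camera, label): "at" ([column, row] in pixels: a listed point, or the origin of a listed thing).
The state is a dict: "clock": time; "q": joint angles; "qd": joint speeds; "joint_torque": joint torques, N m; "tool_pos": TCP position; "eef_rot": TCP orientation; "contact_force": force on the tool from outside, world axes, zero at the start; "moment": the same for the moment, N m; "opening": opening from 0.0 (shut) to 1.0 (fully open).
Only numpy, scipy, OpenCV 4.12 (cv2) and the standard library are available. Lean on these libraries where they do the work, as an engineer would, in place of code of your own. Each camera call takes 0.05 s, during which the arm holds its last target. There are 200 camera calls.

## Working session

There is one attempt and no reset: what is moved stays moved. The work goes in short steps, Python scripts to look and compute and a tool call to move; the robot and the scene stay as the last step left them, time stands still between calls to the robot, and variables do not carry over. Pictures are saved under pics/ and viewed, about 8 in all and at most 12, crops included, and the job is handed in when it is done.

Besides the shell and the picture viewer there is one more tool, called after "Request:" in YAML: its name, and indented under it one key for each argument. play_rows: Moves the arm, as the interface text tells. Its arguments: {"type":"object","properties":{"commands":{"type":"array","items":{"type":"object","properties":{"delta_rot":{"type":"array","items":{"type":"number","minimum":-1,"maximum":1}},"travel":{"type":"array","items":{"type":"number","minimum":-1,"maximum":1}},"gripper":{"type":"number"}}}},"force":{"type":"number"}},"required":["commands"]}

```bash
mkdir -p pics
cat > h.py <<'E'
import numpy as np, cv2
from scipy.spatial.transform import Rotation as R
from plant import r, viewer
def snap(n):
    s=viewer.snapshot(n); return s
def rot(s):
    a=np.array(s["attitude"],float)
    return a if a.shape==(3,3) else R.from_quat(a).as_matrix()
def ray(s,uv):
    d=np.array([(uv[0]-s["cx"])/s["fx"],-(uv[1]-s["cy"])/s["fy"],-1.]); return rot(s)@d
def at_depth(s,uv):
    u,v=int(round(uv[0])),int(round(uv[1])); w=s["z_map"][max(v-1,0):v+2,max(u-1,0):u+2]; w=w[w>0]
    return np.array(s["origin"])+ray(s,uv)*np.median(w) if w.size else None
def at_z(s,uv,z):
    d=ray(s,uv); o=np.array(s["origin"]); return o+d*(z-o[2])/d[2]
def proj(s,p):
    c=rot(s).T@(np.array(p)-np.array(s["origin"])); return np.array([s["cx"]+s["fx"]*c[0]/-c[2], s["cy"]-s["fy"]*c[1]/-c[2]])
def save(s,n): cv2.imwrite("pics/"+n,s["color"][:,:,::-1])
E
python3 - <<'E'
from h import *
np.set_printoptions(precision=4,suppress=True)
st=r.get_state(); print(st["clock"],st["tool_pos"],st["eef_rot"],st["opening"])
S={}
for c in("side","top"):
    s=snap(c);S[c]=s;save(s,c+"0.png");print(c,s["origin"],rot(s)[:,2],s["fx"],[k for k in s])
    for l in["nut_box","lid_edge","lid_hinge","deck_eye","lid_eye","arc_center","pin","pin_grip","pin_tip","pin_a","pin_b","pin_stop","brown_bottle","white_jar","steel_bowl"]:
        for d in viewer.pinpoint(c,l)[:1]:
            print(c,l,round(d["conf"],2),np.array(d["at"]),at_depth(s,d["at"]))
cv2.imwrite("pics/both0.png",cv2.resize(np.vstack([S["top"]["color"],S["side"]["color"]])[:,:,::-1],None,fx=.62,fy=.62))
E
```

```text
0.0 [0.2419 0.5755 0.212 ] [ 0.1975  0.9803 -0.0009 -0.0001] 0.9983218527838036
side [ 0.3897 -0.9124  0.8646] [-0.1297 -0.759   0.638 ] 537.6328875447172 ['color', 'z_map', 'fx', 'fy', 'cx', 'cy', 'origin', 'attitude']
side nut_box 0.93 [325.7 282.5] [ 0.5478 -0.1042  0.0564]
side lid_edge 0.88 [332.3 226.4] [ 0.571  -0.0512  0.1649]
side lid_hinge 0.61 [270.3 261. ] [ 0.4368 -0.0465  0.0846]
side deck_eye 0.62 [356.1 237. ] [ 0.6362 -0.0047  0.0887]
side lid_eye 0.62 [317.8 211.8] [ 0.5476 -0.0095  0.1752]
side arc_center 0.8 [342.9 252.1] [ 0.5962 -0.0496  0.0882]
side pin 0.85 [260.3 211.4] [ 0.4367  0.2533 -0.0032]
side pin_grip 0.68 [237.8 196.1] [0.3819 0.2666 0.0446]
side pin_tip 0.63 [279.5 215.9] [ 0.485   0.2225 -0.0018]
side pin_a 0.85 [260.3 211.4] [ 0.4367  0.2533 -0.0032]
side pin_b 0.85 [260.3 211.4] [ 0.4367  0.2533 -0.0032]
side pin_stop 0.78 [247.4 213.2] [0.4017 0.2207 0.0197]
side brown_bottle 0.65 [361.9 213.3] [0.6905 0.1517 0.0322]
side white_jar 0.64 [404.  399.6] [ 0.6299 -0.4057  0.0489]
side steel_bowl 0.56 [322.2 406.4] [ 0.4927 -0.3652  0.0033]
top [ 0.3
[... 269 characters left out ...]
296.7] [ 0.4439 -0.0688  0.0911]
top deck_eye 0.55 [313.6 202.1] [ 0.6317 -0.0133  0.1085]
top lid_eye 0.64 [306.1 236.8] [0.5461 0.0002 0.1789]
top arc_center 0.79 [336.8 218.7] [ 0.6016 -0.0595  0.0896]
top pin 0.71 [207.8 319.8] [0.4075 0.214  0.0011]
top pin_grip 0.73 [170.9 328.2] [0.3887 0.279  0.0467]
top pin_tip 0.87 [207.8 283.9] [0.4832 0.2154 0.0052]
top pin_a 0.71 [207.8 319.8] [0.4075 0.214  0.0011]
top pin_b 0.71 [207.8 319.8] [0.4075 0.214  0.0011]
top pin_stop 0.62 [201.7 321.1] [0.4039 0.223  0.019 ]
top brown_bottle 0.67 [228.3 184.5] [0.6764 0.1612 0.0909]
top white_jar 0.88 [480.9 209.5] [ 0.6234 -0.3582  0.0641]
top steel_bowl 0.89 [477.3 276.6] [ 0.4921 -0.3585  0.0037]
```

View pics/top0.png

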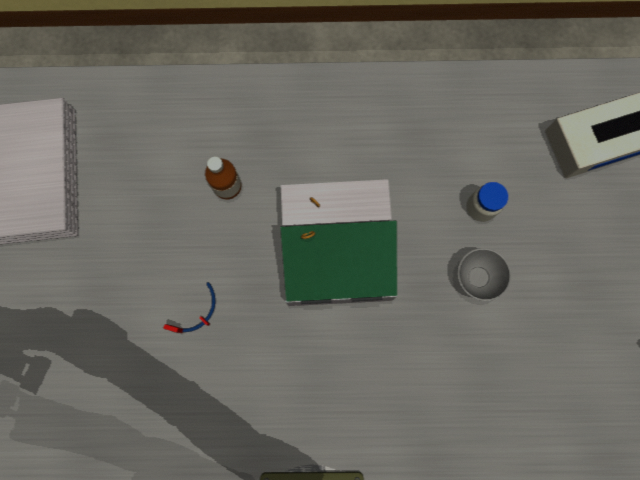

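View pics/side0.png

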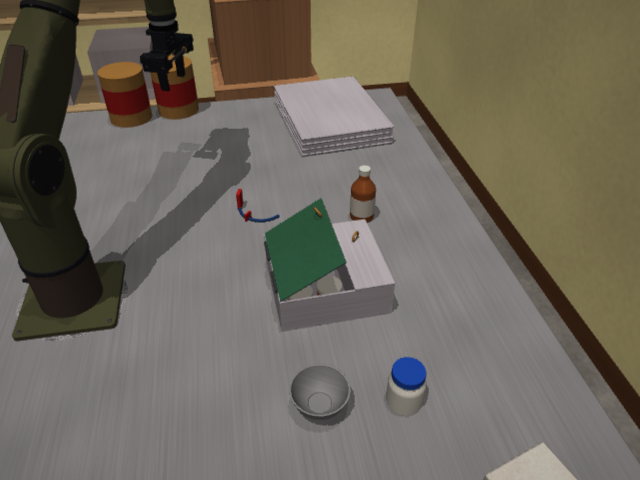

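The top view has the hinge near the robot at (343,297), the deck far away with its ring at (314,202), and the pin at left with grip (172,328) and tip (208,284). The side view confirms the lid is open by about 30°, with the bottle just left of the far side of the box. Next I fit the pin and box precisely.

```bash
cat >> h.py <<'E'
from scipy.optimize import least_squares
def tri(S,uvs):
    A=np.zeros((3,3));b=np.zeros(3);
    for s,uv in zip(S,uvs):
        d=ray(s,uv);d/=np.linalg.norm(d);P=np.eye(3)-np.outer(d,d);A+=P;b+=P@np.array(s["origin"])
    return np.linalg.solve(A,b)
def fitpin(s,mask=None,z0=0.):
    hsv=cv2.cvtColor(s["color"],cv2.COLOR_RGB2HSV)
    m=(cv2.inRange(hsv,(105,120,40),(125,255,255))>0)
    if mask is not None: m&=mask
    v,u=np.nonzero(m); P=np.array([at_z(s,(a,b),z0+.004)[:2] for a,b in zip(u,v)])
    f=least_squares(lambda c:np.hypot(*(P-c[:2]).T)-.06,[*P.mean(0)+[0.,.05]],loss="soft_l1",f_scale=.003)
    return f.x,P
E
python3 - <<'E'
from h import *
np.set_printoptions(precision=4,suppress=True)
S=[snap("top"),snap("side")]
T={}
for l in["lid_edge","lid_hinge","deck_eye","lid_eye","arc_center","nut_box","pin_grip","pin_tip","pin_stop"]:
    d=[viewer.pinpoint(c,l)[0]["at"] for c in("top","side")]
    T[l]=tri(S,d); print(l,T[l], [np.linalg.norm(proj(s,T[l])-a).round(1) for s,a in zip(S,d)])
v=T["lid_hinge"]-T["arc_center"]; print("box yaw",np.degrees(np.arctan2(v[1],v[0])),np.linalg.norm(v[:2]))
v=T["deck_eye"]-T["arc_center"]; print("yaw from ring",np.degrees(np.arctan2(v[1],v[0]))-225,np.linalg.norm(v[:2]))
for s in S:
    m=np.zeros((480,640),bool)
    c=proj(s,[.44,.24,0]).astype(int); m[c[1]-60:c[1]+60,c[0]-60:c[0]+60]=1
    c,P=fitpin(s,m); a=np.unwrap(np.arctan2(*(P-c)[:,::-1].T)); a=np.degrees(np.arctan2(*(P-c)[:,::-1].T))
    print("pin c",c,len(P),"ang tip",a.max(),a[a<100].max(), "sorted",np.percentile(a%360,[0,1,50,99,100]), np.std(np.hypot(*(P-c).T)))
    for l in("pin_tip","pin_stop","pin_grip"):
        w=T[l][:2]-c; print(l,np.degrees(np.arctan2(w[1],w[0]))%360,np.linalg.norm(w))
# white deck mask fit
s=S[0]
o=viewer.outline_of("top","nut_box"); m=o[0]["pixels"]; v,u=np.nonzero(m&(s["color"].min(2)>130))
P=np.array([at_depth(s,(a,b)) for a,b in zip(u,v)]); P=P[abs(P[:,2]-.09)<.008]
rc=cv2.minAreaRect(P[:,:2].astype(np.float32)); print(rc,P[:,2].mean())
E
```

```text
lid_edge [ 0.5662 -0.058   0.1707] [np.float64(0.5), np.float64(0.4)]
lid_hinge [ 0.4384 -0.0703  0.1039] [np.float64(0.0), np.float64(0.0)]
deck_eye [ 0.6322 -0.0153  0.099 ] [np.float64(1.6), np.float64(1.5)]
lid_eye [0.5531 0.0048 0.1662] [np.float64(1.8), np.float64(1.5)]
arc_center [ 0.5933 -0.0579  0.1005] [np.float64(0.9), np.float64(0.8)]
nut_box [ 0.5524 -0.0587 -0.0077] [np.float64(1.2), np.float64(1.2)]
pin_grip [0.3875 0.2759 0.0436] [np.float64(0.8), np.float64(0.6)]
pin_tip [0.4826 0.2095 0.009 ] [np.float64(0.7), np.float64(0.5)]
pin_stop [0.3984 0.2249 0.0094] [np.float64(0.1), np.float64(0.0)]
box yaw -175.40928766914814 0.15536973429568765
yaw from ring -177.40388949753304 0.05765777580138189
pin c [0.4468 0.2631] 171 ang tip 178.2566736929048 -49.86891351678168 sorted [178.1225 179.5173 246.7228 308.5863 310.1311] 0.0016971243558076613
pin_tip 303.7204337929233 0.06443678479503824
pin_stop 218.25448869557385 0.06168734711850695
pin_grip 167.75875225489023 0.060671883791499744
pin c [0.4422 0.2651] 87 ang tip 176.71130922354553 -49.60722508842718 sorted [176.4085 176.6689 258.2171 308.9604 310.3928] 0.0024796672236580596
pin_tip 305.98795350847286 0.06873815896980215
pin_stop 222.5444608665725 0.059478629129884095
pin_grip 168.78425998573456 0.055736817406033354
((0.5605021119117737, -0.060410276055336), (0.2397504448890686, 0.21884237229824066), 2.388044595718384) 0.08872264430284464
```

Request:
play_rows:
  commands:
    - {"delta_rot": [0, 0, 0], "travel": [0, 0, -0.6], "gripper": -1}
    - {"delta_rot": [0, 0, 0], "travel": [0, 0, -0.6], "gripper": -1}

```text
clock: 2.9
tool_pos: [0.2424, 0.5776, 0.306]
eef_rot: [0.198, 0.98, 0.002, 0.0]
contact_force: [0.5, -0.6, 0.0]
opening: 0.792
```

Request:
play_rows:
  commands:
    - {"delta_rot": [0, 0, 0], "travel": [-0.925, -0.81, 0], "gripper": -1}
    - {"delta_rot": [0, 0, 0], "travel": [-0.925, -0.81, 0], "gripper": -1}
    - {"delta_rot": [0, 0, 0], "travel": [-0.925, -0.81, 0], "gripper": -1}
    - {"delta_rot": [0, 0, 0], "travel": [-0.925, -0.81, 0], "gripper": -1}

```text
clock: 3.4
tool_pos: [0.3263, 0.4053, 0.303]
eef_rot: [0.202, 0.979, -0.001, 0.001]
contact_force: [-0.4, 0.5, -0.0]
opening: 0.343
```

Request:
play_rows:
  commands:
    - {"delta_rot": [0, 0, 0], "travel": [-0.925, -0.81, 0], "gripper": -1}
    - {"delta_rot": [0, 0, 0], "travel": [-0.925, -0.81, 0], "gripper": -1}
    - {"delta_rot": [0, 0, 0], "travel": [-0.925, -0.81, 0], "gripper": -1}
    - {"delta_rot": [0, 0, 0], "travel": [-0.925, -0.81, 0], "gripper": -1}

```text
clock: 3.9
tool_pos: [0.406, 0.2409, 0.3029]
eef_rot: [0.202, 0.979, -0.001, 0.001]
contact_force: [-0.7, 0.5, -0.0]
opening: 0.006
```

Request:
play_rows:
  commands:
    - {"delta_rot": [0, 0, 0], "travel": [-0.925, -0.81, 0], "gripper": -1}
    - {"delta_rot": [0, 0, 0], "travel": [-0.925, -0.81, 0], "gripper": -1}
    - {"delta_rot": [0, 0, 0], "travel": [-0.925, -0.81, 0], "gripper": -1}
    - {"delta_rot": [0, 0, 0], "travel": [-0.925, -0.81, 0], "gripper": -1}

```text
clock: 4.4
tool_pos: [0.4867, 0.076, 0.3027]
eef_rot: [0.201, 0.98, -0.0, 0.001]
contact_force: [-0.3, 1.5, -0.6]
opening: 0.005
```

Request:
play_rows:
  commands:
    - {"delta_rot": [0, 0, 0], "travel": [-0.925, -0.81, 0], "gripper": -1}
    - {"delta_rot": [0, 0, 0], "travel": [-0.925, -0.81, 0], "gripper": -1}
    - {"delta_rot": [0, 0, 0], "travel": [-0.925, -0.81, 0], "gripper": -1}
    - {"delta_rot": [0, 0, 0], "travel": [-0.925, -0.81, 0.2], "gripper": -1}
    - {"delta_rot": [0, 0, 0], "travel": [-0.925, -0.81, 0.5], "gripper": -1}
    - {"delta_rot": [0, 0, 0], "travel": [-0.925, -0.81, 0.8], "gripper": -1}

```text
clock: 5.15
tool_pos: [0.5668, -0.0827, 0.1817]
eef_rot: [0.196, 0.981, 0.001, 0.001]
contact_force: [0.5, -0.4, 0.1]
opening: 0.003
```

Request:
play_rows:
  commands:
    - {"delta_rot": [0, 0, 0], "travel": [0, 0, 0.05], "gripper": -1}
    - {"delta_rot": [0, 0, 0], "travel": [0, 0, 0.1], "gripper": -1}
    - {"delta_rot": [0, 0, 0], "travel": [0, 0, 0.15], "gripper": -1}
    - {"delta_rot": [0, 0, 0], "travel": [0, 0, 0.2], "gripper": -1}
    - {"delta_rot": [0, 0, 0], "travel": [0, 0, 0.25], "gripper": -1}
    - {"delta_rot": [0, 0, 0], "travel": [0, 0, 0.3], "gripper": -1}
    - {"delta_rot": [0, 0, 0], "travel": [0, 0, 0.35], "gripper": -1}
    - {"delta_rot": [0, 0, 0], "travel": [0, 0, 0.4], "gripper": -1}
    - {"delta_rot": [0, 0, 0], "travel": [0, 0, 0.45], "gripper": -1}
    - {"delta_rot": [0, 0, 0], "travel": [0, 0, 0.5], "gripper": -1}

```text
clock: 6.4
tool_pos: [0.5653, -0.0868, 0.1072]
eef_rot: [0.198, 0.98, 0.0, -0.0]
contact_force: [1.1, 0.4, 1.8]
opening: 0.004
```

Request:
play_rows:
  commands:
    - {"delta_rot": [0, 0, 0], "travel": [0, 0, 0.04], "gripper": -1}
    - {"delta_rot": [0, 0, 0], "travel": [0, 0, 0.07], "gripper": -1}
    - {"delta_rot": [0, 0, 0], "travel": [0, 0, 0.1], "gripper": -1}
    - {"delta_rot": [0, 0, 0], "travel": [0, 0, 0.12], "gripper": -1}
    - {"delta_rot": [0, 0, 0], "travel": [0, 0, 0.14], "gripper": -1}
    - {"delta_rot": [0, 0, 0], "travel": [0, 0, 0.14], "gripper": -1}

```text
clock: 7.15
tool_pos: [0.5652, -0.0868, 0.0865]
eef_rot: [0.198, 0.98, -0.0, -0.0]
contact_force: [-0.5, 0.0, -0.7]
opening: 0.003
```

Run:
```python
from h import *
np.set_printoptions(precision=4,suppress=True)
s=snap("top");save(s,"top1.png"); t=snap("side")
hsv=cv2.cvtColor(s["color"],cv2.COLOR_RGB2HSV); m=cv2.inRange(hsv,(60,120,30),(85,255,255))>0
v,u=np.nonzero(m);P=np.array([at_depth(s,(a,b)) for a,b in zip(u,v)]);P=P[abs(P[:,1]+.06)<.15]
A=np.c_[P[:,0]-.44,P[:,1]+.06,np.ones(len(P))];print(len(P),np.linalg.lstsq(A,P[:,2],rcond=None)[0],P.min(0),P.max(0),np.median(P[:,2]))
x=P[:,0]
for a in np.arange(.44,.61,.02):
    k=abs(x-a)<.005;print(round(a,2),P[k][:,2].mean() if k.any() else None)
print(r.get_state()["contact_force"])
cv2.imwrite("pics/c1.png",cv2.resize(np.hstack([s["color"][140:330,260:420],t["color"][150:340,240:400]])[:,:,::-1],None,fx=2.4,fy=2.4))
```

```text
2398 [-0.676  -1.5393  0.279 ] [ 0.379  -0.0269  0.0868] [0.5883 0.0476 0.7439] 0.10173444377645524
0.44 0.089384248475735
0.46 0.09264875017305309
0.48 0.0957234634152921
0.5 0.0991451018818497
0.52 0.10218229799252632
0.54 0.10497847432602146
0.56 0.10858023916326623
0.58 0.11187836219857501
0.6 None
[0.4486 0.7567 0.3097]
```

View pics/c1.png

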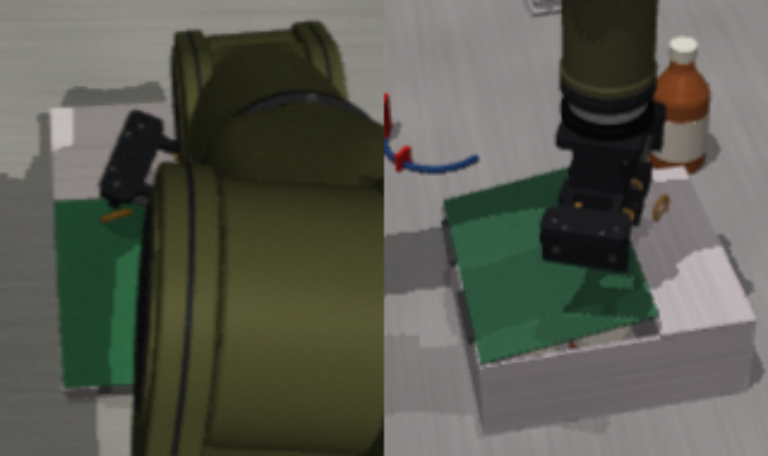

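The top crop shows the lid still about 9.5° open, and the side crop shows the hand over it, although the TCP reads below the lid surface. I check with the wrist camera.

Run:
```python
from h import *
np.set_printoptions(precision=4,suppress=True)
s=snap("wrist");save(s,"w1.png"); t=snap("side")
print(s["origin"],-rot(s)[:,2],r.get_state()["tool_pos"],r.get_state()["contact_force"])
for p in([.5652,-.0868,.0865],[.5652,-.0868,.109]): print(proj(s,p),proj(t,p))
hsv=cv2.cvtColor(t["color"],cv2.COLOR_RGB2HSV); m=cv2.inRange(hsv,(60,120,30),(85,255,255))>0
v,u=np.nonzero(m);P=np.array([at_depth(t,(a,b)) for a,b in zip(u,v)]);P=P[(abs(P[:,1]+.06)<.15)&(abs(P[:,2]-.1)<.05)]
A=np.c_[P[:,0]-.44,P[:,1]+.06,np.ones(len(P))];print(len(P),np.linalg.lstsq(A,P[:,2],rcond=None)[0],P.min(0),P.max(0))
```

```text
[ 0.5017 -0.0605  0.2594] [ 0.2462 -0.1049 -0.9635] [ 0.5652 -0.0868  0.0868] [-0.1604  0.4419  0.1576]
[315.9208 281.5115] [332.305  265.7293]
[316.0173 301.1348] [332.4685 257.8596]
1785 [0.1592 0.0065 0.0891] [ 0.4355 -0.1693  0.0865] [0.5903 0.0499 0.1139]
```

View pics/w1.png

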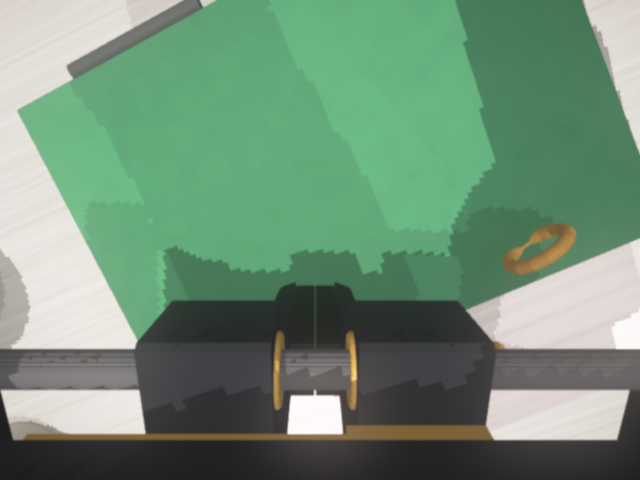

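Run:
```python
from h import *
np.set_printoptions(precision=4,suppress=True)
s=snap("wrist")
for u in(230,300,330,400):
    for v in range(240,345,12): print(u,v,at_depth(s,(u,v)),s["color"][v,u])
t=snap("side")
for v in range(220,280,6): print(v,at_depth(t,(335,v)),t["color"][v,335])
```

```text
230 240 [ 0.5277 -0.1103  0.104 ] [ 98 169 121]
230 252 [ 0.5321 -0.1121  0.1055] [ 98 169 123]
230 264 [ 0.5368 -0.1143  0.106 ] [ 97 167 120]
230 276 [ 0.5415 -0.1165  0.1066] [ 71 121  88]
230 288 [ 0.5462 -0.1187  0.1072] [ 70 119  86]
230 300 [ 0.5508 -0.1206  0.1085] [56 87 67]
230 312 [ 0.5274 -0.0901  0.1881] [41 48 44]
230 324 [ 0.5274 -0.0887  0.194 ] [39 44 43]
230 336 [ 0.5281 -0.0881  0.1978] [38 41 41]
300 240 [ 0.5385 -0.0827  0.1065] [ 98 170 123]
300 252 [ 0.543  -0.0847  0.1073] [ 74 125  91]
300 264 [ 0.5476 -0.0866  0.1082] [ 72 121  89]
300 276 [ 0.5522 -0.0886  0.1091] [ 70 120  87]
300 288 [ 0.5546 -0.0893  0.1158] [38 49 40]
300 300 [ 0.5548 -0.0889  0.1274] [36 44 37]
300 312 [ 0.5549 -0.0886  0.1376] [37 42 37]
300 324 [ 0.5551 -0.0883  0.1461] [38 41 37]
300 336 [ 0.5549 -0.0879  0.1544] [42 42 39]
330 240 [ 0.5431 -0.0712  0.1073] [ 98 169 121]
330 252 [ 0.5477 -0.0731  0.1077] [ 72 122  88]
330 264 [ 0.5523 -0.075   0.1086] [ 70 120  86]
330 276 [ 0.5569 -0.077   0.1094] [ 70 118  86]
330 288 [ 0.5593 -0.0782  0.1159] [37 48 39]
330 300 [ 0.5593 -0.0787  
[... 283 characters left out ...]
 [ 69 118  87]
400 276 [ 0.5675 -0.0502  0.1109] [ 69 117  86]
400 288 [ 0.572  -0.052   0.1121] [ 68 115  85]
400 300 [ 0.5763 -0.0539  0.1138] [55 83 65]
400 312 [ 0.5407 -0.0581  0.1883] [41 48 45]
400 324 [ 0.54   -0.0591  0.1937] [41 45 43]
400 336 [ 0.5398 -0.06    0.198 ] [40 42 41]
220 [ 0.5598 -0.1282  0.2422] [16 16 18]
226 [ 0.5598 -0.1291  0.2284] [15 15 17]
232 [ 0.5591 -0.134   0.2177] [23 23 27]
238 [ 0.5554 -0.1519  0.218 ] [26 27 31]
244 [ 0.5522 -0.168   0.2172] [32 32 35]
250 [ 0.5495 -0.1816  0.2145] [15 15 17]
256 [ 0.5511 -0.1758  0.1944] [25 25 27]
262 [ 0.552  -0.173   0.1765] [20 30 25]
268 [ 0.5643 -0.118   0.1087] [46 85 61]
274 [ 0.5612 -0.1336  0.1067] [27 51 36]
```

Request:
play_rows:
  commands:
    - {"delta_rot": [0, 0, 0], "travel": [0, 0, -0.1], "gripper": -1}
    - {"delta_rot": [0, 0, 0], "travel": [0, 0, -0.2], "gripper": -1}
    - {"delta_rot": [0, 0, 0], "travel": [0, 0, -0.3], "gripper": -1}
    - {"delta_rot": [0, 0, 0], "travel": [0, 0, -0.3], "gripper": -1}

```text
clock: 7.95
tool_pos: [0.5667, -0.087, 0.1336]
eef_rot: [0.198, 0.98, 0.0, 0.002]
contact_force: [0.4, -0.3, -0.2]
opening: 0.005
```

```bash
cat > lid.py <<'E'
from h import *
np.set_printoptions(precision=4,suppress=True)
s=snap("wrist");t=snap("side")
for t in(t,s):
    hsv=cv2.cvtColor(t["color"],cv2.COLOR_RGB2HSV); m=cv2.inRange(hsv,(60,90,30),(85,255,255))>0
    v,u=np.nonzero(m);k=slice(0,None,7 if t is s else 1);P=np.array([at_depth(t,(a,b)) for a,b in zip(u[k],v[k]) if t["z_map"][b,a]>0]);P=P[(abs(P[:,1]+.06)<.15)&(abs(P[:,2]-.11)<.06)]
    A=np.c_[P[:,0]-.44,P[:,1]+.06,np.ones(len(P))];print(len(P),np.linalg.lstsq(A,P[:,2],rcond=None)[0])
for v in range(200,360,8): print(v,at_depth(s,(305,v)),s["color"][v,305])
print(r.get_state()["contact_force"],proj(s,r.get_state()["tool_pos"]))
E
python3 lid.py
```

```text
4226 [0.1586 0.0076 0.0891]
14814 [0.159  0.0054 0.0911]
200 [ 0.5324 -0.0786  0.1057] [ 99 172 124]
208 [ 0.5362 -0.0803  0.1064] [ 99 170 123]
216 [ 0.54   -0.0819  0.1073] [ 98 171 123]
224 [ 0.544  -0.0836  0.1075] [ 98 171 123]
232 [ 0.5479 -0.0852  0.108 ] [ 98 169 122]
240 [ 0.5519 -0.0869  0.1084] [ 98 168 122]
248 [ 0.5558 -0.0886  0.1092] [ 97 168 122]
256 [ 0.5598 -0.0903  0.1096] [ 74 126  91]
264 [ 0.5637 -0.0919  0.1107] [ 70 120  87]
272 [ 0.5677 -0.0936  0.1113] [ 70 118  87]
280 [ 0.5718 -0.0954  0.1118] [ 70 117  85]
288 [ 0.5568 -0.0876  0.1627] [37 47 39]
296 [ 0.5568 -0.0874  0.1708] [37 44 38]
304 [ 0.5568 -0.0872  0.1779] [36 42 36]
312 [ 0.5567 -0.0869  0.1849] [38 41 36]
320 [ 0.5569 -0.0869  0.1904] [37 39 36]
328 [ 0.5568 -0.0867  0.196 ] [39 40 37]
336 [ 0.557  -0.0867  0.2008] [41 40 38]
344 [ 0.5574 -0.0868  0.2047] [53 52 50]
352 [ 0.5408 -0.0788  0.2384] [83 81 80]
[0.0933 0.5541 0.1898] [315.0407 278.0756]
```

Request:
play_rows:
  commands:
    - {"delta_rot": [0, 0, 0], "travel": [0, 0, 0.1], "gripper": -1}
    - {"delta_rot": [0, 0, 0], "travel": [0, 0, 0.25], "gripper": -1}
    - {"delta_rot": [0, 0, 0], "travel": [0, 0, 0.3], "gripper": -1}
    - {"delta_rot": [0, 0, 0], "travel": [0, 0, 0.33], "gripper": -1}
    - {"delta_rot": [0, 0, 0], "travel": [0, 0, 0.36], "gripper": -1}
    - {"delta_rot": [0, 0, 0], "travel": [0, 0, 0.38], "gripper": -1}
    - {"delta_rot": [0, 0, 0], "travel": [0, 0, 0.4], "gripper": -1}
    - {"delta_rot": [0, 0, 0], "travel": [0, 0, 0.42], "gripper": -1}
    - {"delta_rot": [0, 0, 0], "travel": [0, 0, 0.42], "gripper": -1}

```text
clock: 9.18
tool_pos: [0.5658, -0.0868, 0.0687]
eef_rot: [0.198, 0.98, 0.0, 0.0]
contact_force: [-0.4, 0.3, 0.5]
opening: 0.003
```

```bash
python3 lid.py | sed -n '1,2p;$p'
```

```text
3603 [ 0.0323 -0.0084  0.0888]
23301 [ 0.0292 -0.0001  0.0908]
[ 0.1842 -0.0973  1.231 ] [315.5084 281.3711]
```

Request:
play_rows:
  commands:
    - {"delta_rot": [0, 0, 0], "travel": [0, 0, 0.02], "gripper": -1}
    - {"delta_rot": [0, 0, 0], "travel": [0, 0, 0.035], "gripper": -1}
    - {"delta_rot": [0, 0, 0], "travel": [0, 0, 0.045], "gripper": -1}
    - {"delta_rot": [0, 0, 0], "travel": [0, 0, 0.05], "gripper": -1}
    - {"delta_rot": [0, 0, 0], "travel": [0, 0, 0.05], "gripper": -1}

```text
clock: 9.9
tool_pos: [0.5658, -0.087, 0.0643]
eef_rot: [0.198, 0.98, -0.0, 0.001]
contact_force: [-6.6, 0.9, 26.9]
opening: 0.007
```

```bash
python3 lid.py | sed -n '1,2p;$p'
```

```text
3567 [ 0.0033 -0.0083  0.0886]
23726 [-0.0007 -0.0012  0.0908]
[-6.1997  0.2785 27.3876] [315.7558 281.546 ]
```

Request:
play_rows:
  commands:
    - {"delta_rot": [0, 0, 0], "travel": [0, 0, -0.3], "gripper": -1}
    - {"delta_rot": [0, 0, 0], "travel": [0, 0, -0.7], "gripper": -1}
    - {"delta_rot": [0, 0, 0], "travel": [0, 0, -1], "gripper": -1}
    - {"delta_rot": [0, 0, 0], "travel": [0.3, 0.3, -1], "gripper": 0}
    - {"delta_rot": [0, 0, 0], "travel": [0.685, 0.6, -1], "gripper": 1}
    - {"delta_rot": [0, 0, 0], "travel": [0.685, 0.6, -1], "gripper": 1}

```text
clock: 10.75
tool_pos: [0.5033, 0.0404, 0.2114]
eef_rot: [0.194, 0.981, 0.001, -0.001]
contact_force: [0.5, -0.3, -0.3]
opening: 0.317
```

Request:
play_rows:
  commands:
    - {"delta_rot": [0, 0, 0], "travel": [0.685, 0.6, 0], "gripper": 1}
    - {"delta_rot": [0, 0, 0], "travel": [0.685, 0.6, 0], "gripper": 1}
    - {"delta_rot": [0, 0, 0], "travel": [0.685, 0.6, 0], "gripper": 1}

```text
clock: 11.12
tool_pos: [0.4441, 0.1625, 0.2113]
eef_rot: [0.194, 0.981, 0.001, -0.001]
contact_force: [0.5, -0.5, -0.1]
opening: 0.661
```

Request:
play_rows:
  commands:
    - {"delta_rot": [0, 0, 0], "travel": [0.5, 0.5, 0], "gripper": 1}
    - {"delta_rot": [0, 0, -0.1], "travel": [0.685, 0.6, 0], "gripper": 1}
    - {"delta_rot": [0, 0, -0.2], "travel": [0.685, 0.6, 0], "gripper": 1}
    - {"delta_rot": [0, 0, -0.3], "travel": [0.685, 0.6, 0], "gripper": 1}
    - {"delta_rot": [0, 0, -0.4], "travel": [0.685, 0.6, 0], "gripper": 1}
    - {"delta_rot": [0, 0, -0.54], "travel": [0.685, 0.6, 0], "gripper": 1}
    - {"delta_rot": [0, 0, -0.54], "travel": [0.685, 0.6, 0], "gripper": 1}
    - {"delta_rot": [0, 0, -0.54], "travel": [0.685, 0.6, 0], "gripper": 1}
    - {"delta_rot": [0, 0, -0.54], "travel": [0.685, 0.6, 0], "gripper": 1}
    - {"delta_rot": [0, 0, -0.54], "travel": [0.685, 0.6, 0], "gripper": 1}

```text
clock: 12.38
tool_pos: [0.3874, 0.28, 0.211]
eef_rot: [-0.602, 0.798, -0.001, -0.0]
contact_force: [1.1, -0.9, -0.3]
opening: 0.999
```

```bash
cat > q.py <<'E'
from h import *
np.set_printoptions(precision=4,suppress=True)
E
python3 - <<'E'
from q import *
st=r.get_state();print(st["clock"],st["tool_pos"],st["q"])
m=R.from_quat(st["eef_rot"]).as_matrix();print("ytool deg",np.degrees(np.arctan2(m[1,1],m[0,1])))
w=snap("wrist");save(w,"w2.png");s=snap("top");t=snap("side")
for l in("pin_grip","pin_tip","pin_stop"):
    d=viewer.pinpoint("wrist",l)
    if d: print(l,d[0]["conf"],d[0]["at"],at_depth(w,d[0]["at"]))
hsv=cv2.cvtColor(w["color"],cv2.COLOR_RGB2HSV)
red=(cv2.inRange(hsv,(0,150,60),(8,255,255))|cv2.inRange(hsv,(172,150,60),(180,255,255)))>0
v,u=np.nonzero(red);P=np.array([at_depth(w,(a,b)) for a,b in zip(u,v)])
k=P[:,2]>.046;print("grip top",k.sum(),P[k].mean(0),cv2.minAreaRect(P[k][:,:2].astype(np.float32)))
b,Q=fitpin(w);a=np.degrees(np.arctan2(*(Q-b)[:,::-1].T))%360;print("pin",b,len(Q),np.percentile(a,[0,1,99,100]))
# box
for c,s in(("top",s),("side",t)):
    for l in("deck_eye","lid_eye"):
        d=viewer.pinpoint(c,l)
        if d:print(c,l,d[0]["conf"],at_z(s,d[0]["at"],.0985))
    o=viewer.outline_of(c,"nut_box"); 
    if not o: continue
    v,u=np.nonzero(o[0]["pixels"]);P=np.array([at_depth(s,(a,b)) for a,b in zip(u,v) if s["z_map"][b,a]>0]);P=P[abs(P[:,2]-.089)<.006]
    print(cv2.minAreaRect(P[:,:2].astype(np.float32)),P[:,2].mean())
E
```

```text
12.375 [0.3874 0.28   0.211 ] [-0.3392  0.5529 -0.5947  1.9855  0.4548  0.737   1.6546]
ytool deg 164.06962294772188
pin_grip 0.88 [315.1, 214.7] [0.3871 0.2797 0.0505]
pin_tip 0.86 [199.6, 170.1] [0.487  0.2151 0.0015]
pin_stop 0.89 [279.9, 151.9] [0.4036 0.2198 0.0227]
grip top 299 [0.3873 0.2809 0.0506] ((0.38727104663848877, 0.2815779149532318), (0.028016380965709686, 0.00798782054334879), 73.9215316772461)
pin [0.445 0.265] 105 [179.7855 180.7074 255.9422 257.8271]
top deck_eye 0.78 [ 0.6387 -0.014   0.0985]
top lid_eye 0.95 [ 0.5719 -0.      0.0985]
((0.5576471090316772, -0.05976850539445877), (0.24562644958496094, 0.22007746994495392), 2.274627923965454) 0.08871642708253256
side deck_eye 0.77 [ 0.6319 -0.0106  0.0985]
side lid_eye 0.84 [ 0.5713 -0.0044  0.0985]
((0.5546000003814697, -0.05687250196933746), (0.2460239678621292, 0.22506798803806305), 2.517648935317993) 0.08836194263322679
```

View pics/w2.png

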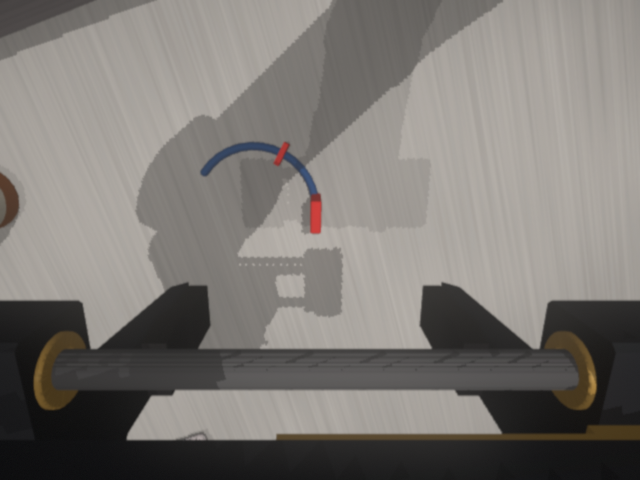

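The wrist view shows the grip plate at (316,215), centred between the open fingers, whose tips sit near (205,288) and (425,288). I check the real fingertip height.

Run:
```python
from q import *
w=snap("wrist")
for u in(190,202,430,442):
    for v in(284,287,290,295,305,320,340): print(u,v,at_depth(w,(u,v)),w["z_map"][v,u])
print(proj(w,r.get_state()["tool_pos"]))
```

```text
190 284 [0.5382 0.3269 0.0008] 0.40919948
190 287 [0.4319 0.2586 0.2392] 0.1555039
190 290 [0.4308 0.2588 0.2427] 0.15208916
190 295 [0.4292 0.2591 0.2479] 0.14579646
190 305 [0.4266 0.26   0.2566] 0.1388272
190 320 [0.4272 0.2643 0.2597] 0.13688666
190 340 [0.4297 0.2714 0.2605] 0.13796647
202 284 [0.5261 0.3306 0.0001] 0.40975064
202 287 [0.4272 0.26   0.2392] 0.155502
202 290 [0.4263 0.2602 0.2425] 0.1517572
202 295 [0.4258 0.2612 0.2454] 0.14913304
202 305 [0.4273 0.2652 0.2455] 0.1514766
202 320 [0.4286 0.2704 0.2476] 0.15103303
202 340 [0.4308 0.2777 0.2496] 0.15037541
430 284 [0.291  0.3984 0.0006] 0.40972152
430 287 [0.3384 0.2854 0.2398] 0.15596335
430 290 [0.3393 0.2851 0.243 ] 0.15205944
430 295 [0.3407 0.2846 0.2481] 0.1462416
430 305 [0.3418 0.2878 0.2497] 0.14617613
430 320 [0.3434 0.2931 0.2512] 0.14621574
430 340 [0.3454 0.3002 0.2532] 0.14573193
442 284 [0.3334 0.2858 0.2391] 0.15524946
442 287 [0.3338 0.2867 0.2399] 0.15475315
442 290 [0.3346 0.2868 0.2422] 0.15275064
442 295 [0.3362 0.2862 0.2475] 0.14844346
442 305 [0.3389 0.2854 0.2565] 0.13918732
442 320 [0.341  0.2887 0.2608] 0.13567795
442 340 [0.3428 0.2956 0.2621] 0.13704869
[314.6198 282.7329]
```

Request:
play_rows:
  commands:
    - {"delta_rot": [0, 0, 0], "travel": [0, 0, 0.4], "gripper": 1}
    - {"delta_rot": [0, 0, 0], "travel": [0, 0, 0.8], "gripper": 1}
    - {"delta_rot": [0, 0, 0], "travel": [0, 0, 1], "gripper": 1}
    - {"delta_rot": [0, 0, 0], "travel": [0, 0, 1], "gripper": 1}

```text
clock: 13.52
tool_pos: [0.3848, 0.2809, 0.0598]
eef_rot: [-0.601, 0.799, -0.0, -0.002]
contact_force: [-0.8, -0.5, 0.1]
opening: 1.0
```

Request:
play_rows:
  commands:
    - {"delta_rot": [0, 0, 0], "travel": [0, 0, 0.15], "gripper": 1}
    - {"delta_rot": [0, 0, 0], "travel": [0, 0, 0.3], "gripper": 1}
    - {"delta_rot": [0, 0, 0], "travel": [0, 0, 0.4], "gripper": 1}
    - {"delta_rot": [0, 0, 0], "travel": [0, 0, 0.46], "gripper": 1}
    - {"delta_rot": [0, 0, 0], "travel": [0, 0, 0.46], "gripper": 1}

```text
clock: 14.15
tool_pos: [0.3863, 0.282, -0.0072]
eef_rot: [-0.601, 0.799, 0.0, 0.001]
contact_force: [0.1, 0.5, 0.4]
opening: 0.999
```

Run:
```python
from q import *
w=snap("wrist");save(w,"w3.png");print(r.get_state()["tool_pos"],r.get_state()["contact_force"])
```

```text
[ 0.3864  0.2819 -0.007 ] [-0.4834 -0.2629  1.5496]
```

View pics/w3.png

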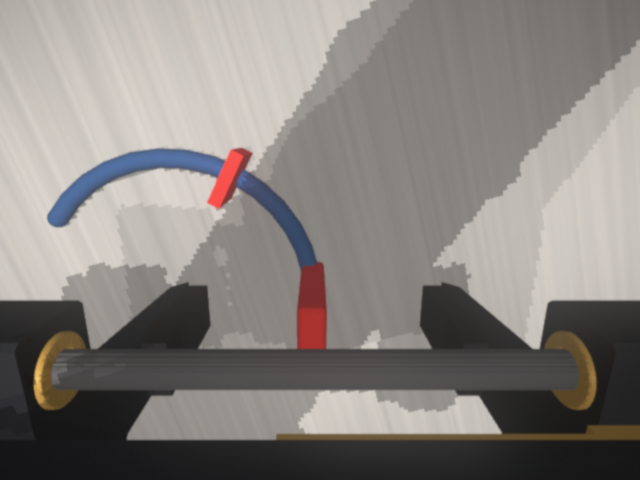

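The grip plate is centred between the fingers at (312,310), with the pin arc clear to the left. I close on it and lift.

Request:
play_rows:
  commands:
    - {"delta_rot": [0, 0, 0], "travel": [0, 0, 0], "gripper": -1}
    - {"delta_rot": [0, 0, 0], "travel": [0, 0, 0], "gripper": -1}
    - {"delta_rot": [0, 0, 0], "travel": [0, 0, 0], "gripper": -1}
    - {"delta_rot": [0, 0, 0], "travel": [0, 0, 0], "gripper": -1}
    - {"delta_rot": [0, 0, 0], "travel": [0, 0, 0], "gripper": -1}
    - {"delta_rot": [0, 0, 0], "travel": [0, 0, 0], "gripper": -1}
    - {"delta_rot": [0, 0, 0], "travel": [0, 0, 0], "gripper": -1}
    - {"delta_rot": [0, 0, 0], "travel": [0, 0, 0], "gripper": -1}
    - {"delta_rot": [0, 0, 0], "travel": [0, 0, 0], "gripper": -1}
  force: 45

```text
clock: 15.32
tool_pos: [0.386, 0.2815, -0.0077]
eef_rot: [-0.601, 0.799, -0.0, 0.0]
contact_force: [0.4, -0.2, -0.2]
opening: 0.11
```

Request:
play_rows:
  commands:
    - {"delta_rot": [0, 0, 0], "travel": [0, 0, 0], "gripper": -1}
    - {"delta_rot": [0, 0, 0], "travel": [0, 0, 0], "gripper": -1}
    - {"delta_rot": [0, 0, 0], "travel": [0, 0, -0.2], "gripper": -1}
    - {"delta_rot": [0, 0, 0], "travel": [0, 0, -0.5], "gripper": -1}
    - {"delta_rot": [0, 0, 0], "travel": [0, 0, -0.9], "gripper": -1}
    - {"delta_rot": [0, 0, 0], "travel": [0, 0, -0.9], "gripper": -1}
    - {"delta_rot": [0, 0, 0], "travel": [0, 0, -0.9], "gripper": -1}
  force: 45

```text
clock: 16.2
tool_pos: [0.3859, 0.2808, 0.127]
eef_rot: [-0.601, 0.799, -0.0, -0.0]
contact_force: [0.3, -1.4, -1.3]
opening: 0.106
```

Run:
```python
from q import *
st=r.get_state();print(st["clock"],st["tool_pos"],st["contact_force"],st["opening"],st["q"])
m=R.from_quat(st["eef_rot"]).as_matrix();print("tool",m, "ytool deg",np.degrees(np.arctan2(m[1,1],m[0,1])))
for c in("wrist","top"):
    w=snap(c);save(w,"g_%s.png"%c)
    for l in("pin_tip","pin_stop","pin_grip"):
        d=viewer.pinpoint(c,l)
        if d: print(c,l,d[0]["conf"],d[0]["at"],at_depth(w,d[0]["at"]))
    hsv=cv2.cvtColor(w["color"],cv2.COLOR_RGB2HSV)
    b=cv2.inRange(hsv,(105,120,40),(125,255,255))>0
    v,u=np.nonzero(b);P=np.array([at_depth(w,(a,b)) for a,b in zip(u,v) if w["z_map"][b,a]>0]);P=P[(np.hypot(P[:,0]-.44,P[:,1]-.25)<.13)]
    A=np.c_[P[:,0]-.445,P[:,1]-.265,np.ones(len(P))];print(len(P),"plane",np.linalg.lstsq(A,P[:,2],rcond=None)[0],P[:,2].min(),P[:,2].max())
```

```text
16.2 [0.3859 0.2808 0.127 ] [ 0.3098 -1.423  -1.3292] 0.10579938198610818 [-0.4121  0.6843 -0.5029  2.075   0.6381  0.5376  1.4777]
tool [[-0.2779 -0.9606 -0.0001]
 [-0.9606  0.2779 -0.0007]
 [ 0.0007 -0.0001 -1.    ]] ytool deg 163.8673442148127
wrist pin_tip 0.89 [58.8, 222.2] [0.4795 0.2188 0.143 ]
wrist pin_stop 0.61 [229.4, 176.6] [0.401  0.2202 0.1575]
654 plane [0.143  0.0399 0.1521] 0.1413638559221262 0.1443241061641971
top pin_tip 0.71 [197.9, 275.9] [ 0.5017  0.2388 -0.0024]
top pin_stop 0.63 [186.3, 319.1] [0.4007 0.2253 0.1403]
168 plane [0.0149 0.0852 0.1437] 0.13164847899316268 0.14266904819742088
```

Request:
play_rows:
  commands:
    - {"delta_rot": [0, 0, 0], "travel": [0, 0, -0.3], "gripper": -1}
    - {"delta_rot": [0, 0, 0.06], "travel": [0.1, -0.1, -0.55], "gripper": -1}
    - {"delta_rot": [0, 0, 0.12], "travel": [0.2, -0.2, -0.55], "gripper": -1}
    - {"delta_rot": [0, 0, 0.18], "travel": [0.3, -0.3, -0.55], "gripper": -1}
    - {"delta_rot": [0, 0, 0.24], "travel": [0.4, -0.4, -0.55], "gripper": -1}
    - {"delta_rot": [0, 0, 0.3], "travel": [0.5, -0.5, -0.55], "gripper": -1}
    - {"delta_rot": [0, 0, 0.36], "travel": [0.6, -0.6, -0.55], "gripper": -1}
    - {"delta_rot": [0, 0, 0.42], "travel": [0.73, -0.64, -0.55], "gripper": -1}
    - {"delta_rot": [0, 0, 0.48], "travel": [0.73, -0.64, -0.55], "gripper": -1}
    - {"delta_rot": [0, 0, 0.5], "travel": [0.73, -0.64, -0.55], "gripper": -1}
    - {"delta_rot": [0, 0, 0.5], "travel": [0.73, -0.64, -0.55], "gripper": -1}

```text
clock: 17.98
tool_pos: [0.4476, 0.1498, 0.2096]
eef_rot: [0.139, 0.99, -0.0, -0.0]
contact_force: [-0.6, 1.4, -1.4]
opening: 0.112
```

Request:
play_rows:
  commands:
    - {"delta_rot": [0, 0, 0.055], "travel": [-0.1, -0.1, 0], "gripper": -1}
    - {"delta_rot": [0, 0, 0.11], "travel": [-0.2, -0.2, 0], "gripper": -1}
    - {"delta_rot": [0, 0, 0.165], "travel": [-0.3, -0.3, 0], "gripper": -1}
    - {"delta_rot": [0, 0, 0.22], "travel": [-0.4, -0.4, 0], "gripper": -1}
    - {"delta_rot": [0, 0, 0.275], "travel": [-0.5, -0.5, 0], "gripper": -1}
    - {"delta_rot": [0, 0, 0.33], "travel": [-0.6, -0.6, 0], "gripper": -1}
    - {"delta_rot": [0, 0, 0.385], "travel": [-0.64, -0.73, 0], "gripper": -1}
    - {"delta_rot": [0, 0, 0.44], "travel": [-0.64, -0.73, 0], "gripper": -1}
    - {"delta_rot": [0, 0, 0.5], "travel": [-0.64, -0.73, 0], "gripper": -1}
    - {"delta_rot": [0, 0, 0.5], "travel": [-0.64, -0.73, 0], "gripper": -1}

```text
clock: 19.23
tool_pos: [0.5094, 0.0181, 0.2095]
eef_rot: [0.798, 0.602, -0.0, -0.0]
contact_force: [-0.1, 0.8, -0.8]
opening: 0.107
```

Request:
play_rows:
  commands:
    - {"delta_rot": [0, 0, 0.055], "travel": [-0.1, 0.1, 0], "gripper": -1}
    - {"delta_rot": [0, 0, 0.11], "travel": [-0.2, 0.2, 0], "gripper": -1}
    - {"delta_rot": [0, 0, 0.165], "travel": [-0.3, 0.3, 0], "gripper": -1}
    - {"delta_rot": [0, 0, 0.22], "travel": [-0.4, 0.4, 0], "gripper": -1}
    - {"delta_rot": [0, 0, 0.275], "travel": [-0.5, 0.5, 0], "gripper": -1}
    - {"delta_rot": [0, 0, 0.33], "travel": [-0.6, 0.6, 0], "gripper": -1}
    - {"delta_rot": [0, 0, 0.385], "travel": [-0.73, 0.64, 0], "gripper": -1}
    - {"delta_rot": [0, 0, 0.44], "travel": [-0.73, 0.64, 0], "gripper": -1}
    - {"delta_rot": [0, 0, 0.495], "travel": [-0.73, 0.64, 0], "gripper": -1}
    - {"delta_rot": [0, 0, 0.536], "travel": [-0.73, 0.64, 0], "gripper": -1}
    - {"delta_rot": [0, 0, 0.536], "travel": [-0.73, 0.64, 0], "gripper": -1}

```text
clock: 20.6
tool_pos: [0.5712, -0.1136, 0.2092]
eef_rot: [0.981, -0.193, -0.001, -0.0]
contact_force: [0.2, 0.3, -0.5]
opening: 0.11
```

Run:
```python
from q import *
st=r.get_state();print(st["clock"],st["tool_pos"],st["contact_force"],st["opening"],st["q"])
m=R.from_quat(st["eef_rot"]).as_matrix();print("ytool deg",np.degrees(np.arctan2(m[1,1],m[0,1])))
w=snap("wrist");save(w,"g2.png");t=snap("top");print(w["origin"])
for l in("pin_tip","pin_stop","deck_eye","lid_eye","arc_center"):
    for c,s in(("wrist",w),("top",t)):
        d=viewer.pinpoint(c,l)
        if d: print(c,l,d[0]["conf"],d[0]["at"],at_depth(s,d[0]["at"]),at_z(s,d[0]["at"],.0985))
b,Q=fitpin(w,z0=st["tool_pos"][2]+.0077);print("pin c",b,len(Q),np.std(np.hypot(*(Q-b).T)))
a=np.degrees(np.arctan2(*(Q-b)[:,::-1].T));print(np.percentile(a,[0,1,99,100]))
```

```text
20.6 [ 0.5712 -0.1136  0.2092] [ 0.1791  0.2943 -0.4949] 0.11020840078337897 [-0.2884  0.7532  0.7536  1.7285 -0.6288  0.9197 -1.2319]
ytool deg -112.28400864848041
[ 0.6349 -0.14    0.3817]
wrist pin_tip 0.93 [58.8, 221.3] [ 0.6425 -0.0283  0.2259] [0.6487 0.063  0.0985]
wrist pin_stop 0.9 [230.8, 178.8] [ 0.6315 -0.1054  0.2394] [ 0.6282 -0.0712  0.0985]
top pin_stop 0.47 [338.8, 247.8] [ 0.4301 -0.0437  0.6736] [ 0.5401 -0.0622  0.0985]
wrist deck_eye 0.77 [155.7, 200.5] [ 0.6349 -0.009   0.091 ] [ 0.6349 -0.0124  0.0985]
wrist lid_eye 0.77 [176.5, 277.5] [ 0.5773 -0.0044  0.1112] [0.5746 0.002  0.0985]
wrist arc_center 0.93 [234.4, 230.4] [ 0.5907 -0.0545  0.0908] [ 0.5919 -0.0568  0.0985]
pin c [ 0.611  -0.2012] 2051 0.010638906641356447
[-78.4553 -77.4667 107.8294 109.0776]
```

View pics/g2.png

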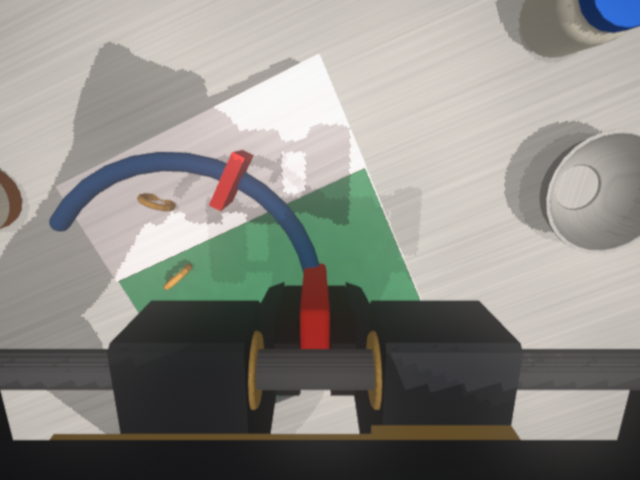

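The wrist view shows the deck ring at (156,202), the lid ring at (178,277), the stop plate at (231,180) and the pin tip at (60,221), with the lid flush. I fit the pin and rings in this one picture.

```bash
cat > fit.py <<'E'
from q import *
def ringpts(A,psi,th,zd=.09,n=60):
    a=np.radians(th)+psi; c=np.array([*A,zd+.0085])+.06*np.array([np.cos(a),np.sin(a),0]); e=np.array([np.cos(a),np.sin(a),0])
    t=np.linspace(np.radians(-45),np.radians(225),n)
    return c+.011*(np.outer(np.cos(t),e)+np.outer(np.sin(t),[0,0,1]))
def fitbox(w,zd=.09,use=(225,285)):
    hsv=cv2.cvtColor(w["color"],cv2.COLOR_RGB2HSV)
    br=(cv2.inRange(hsv,(10,120,70),(25,255,255))); br[300:]=0
    A0=np.array([.5945,-.058]);psi0=np.radians(182.4);cs={}
    n,lab,stt,cen=cv2.connectedComponentsWithStats(br)
    for th in use:
        m=proj_mean(w,ringpts(A0,psi0,th,zd)); ks=[k for k in range(1,n) if stt[k,4]>30]
        k=min(ks,key=lambda k:np.linalg.norm(cen[k]-m)); cs[th]=cen[k]; print("ring",th,cen[k],stt[k],"pred",m)
    f=least_squares(lambda p:np.r_[np.concatenate([proj_mean(w,ringpts(p[:2],p[2],th,zd))-cs[th] for th in cs]),np.degrees(p[2]-psi0)*2],[*A0,psi0],x_scale=[.01,.01,.02])
    print("box A",f.x[:2],"psi",np.degrees(f.x[2]),"res",f.fun); return f.x,cs
def proj_mean(w,P): return np.mean([proj(w,p) for p in P],0)
def fitpin2(w,zu,c0,yawg):
    hsv=cv2.cvtColor(w["color"],cv2.COLOR_RGB2HSV)
    m=cv2.inRange(hsv,(103,90,30),(125,255,255))>0; m[310:]=0; m[:,350:]=0
    v,u=np.nonzero(m);Q=np.array([at_z(w,(a,b),zu+.0055)[:2] for a,b in zip(u,v)])
    f=least_squares(lambda c:np.hypot(*(Q-c[:2]).T)-c[2],[*c0,.06],loss="soft_l1",f_scale=.002); f60=least_squares(lambda c:np.hypot(*(Q-c[:2]).T)-.06,c0,loss="soft_l1",f_scale=.002)
    b=f60.x;a=np.radians(300)+yawg
    ang=np.degrees((np.arctan2(*(Q-b)[:,::-1].T)-a+np.pi)%(2*np.pi)-np.pi)
    print("pin c",b,"free",f.x,len(Q),"std",np.std(np.hypot(*(Q-b).T)),"tip ang err",np.percentile(ang,[99,100]))
    return b
if __name__=="__main__":
    st=r.get_state();T=np.array(st["tool_pos"]);m=R.from_quat(st["eef_rot"]).as_matrix();y=np.arctan2(m[1,1],m[0,1])
    w=snap("wrist");print(st["clock"],T,np.degrees(y),st["contact_force"])
    bx,_=fitbox(w); yaw=y-np.radians(155)
    c=fitpin2(w,T[2]+.0077,T[:2]-.06*np.array([np.cos(y),np.sin(y)]),yaw)
    d=T[:2]-c; print("tool-center in tool axes x,y:",d@m[:2,0],d@m[:2,1])
E
python3 fit.py
```

```text
21.2 [ 0.5715 -0.114   0.2098] -112.56793140112892 [ 0.2679  0.232  -0.6851]
ring 225 [149.5625 204.8542] [139 199  24  12  96] pred [155.6674 201.7152]
ring 285 [176.8372 278.9709] [165 267  26  23 172] pred [177.459  276.6452]
box A [ 0.5943 -0.0547] psi 183.13323856845074 res [ 2.125  -0.1804 -2.2432  0.1625  1.4665]
pin c [ 0.5926 -0.0581] free [ 0.5924 -0.058   0.0602] 4332 std 0.0017570855997848993 tip ang err [1.4405 3.1892]
tool-center in tool axes x,y: 0.0018896577688803067 0.059710676550996274
```

Request:
play_rows:
  commands:
    - {"delta_rot": [0, 0, 0], "travel": [0, 0, 0.2], "gripper": -1}
    - {"delta_rot": [0, 0, 0], "travel": [0, 0, 0.4], "gripper": -1}
    - {"delta_rot": [0, 0, 0], "travel": [0, 0, 0.55], "gripper": -1}
    - {"delta_rot": [0, 0, 0], "travel": [0, 0, 0.61], "gripper": -1}
    - {"delta_rot": [0, 0, 0], "travel": [0, 0, 0.61], "gripper": -1}

```text
clock: 21.88
tool_pos: [0.5714, -0.1141, 0.1182]
eef_rot: [0.981, -0.196, -0.0, 0.0]
contact_force: [0.0, -0.5, -0.6]
opening: 0.105
```

```bash
sed -i 's/(10,120,70),(25,255,255)/(8,90,60),(28,255,255)/; s/br\[300:\]=0/br[300:]=0; br=cv2.morphologyEx(br,cv2.MORPH_CLOSE,np.ones((5,5)))/' fit.py; python3 fit.py
python3 - <<'E'
from fit import *
w=snap("wrist");im=w["color"].copy()
for p in np.r_[ringpts([.5943,-.0575],np.radians(182.4),225),ringpts([.5943,-.0575],np.radians(182.4),285)]:
    cv2.circle(im,tuple(int(x) for x in proj(w,p)),1,(255,0,255),-1)
cv2.imwrite("pics/d3.png",cv2.resize(im[100:330,40:360,::-1],None,fx=2.4,fy=2.4))
E
```

```text
21.875 [ 0.5714 -0.1141  0.1182] -112.58765963018055 [ 0.0013 -0.5176 -0.6419]
ring 225 [ 85.3179 236.8501] [ 56 222  58  26 714] pred [ 83.5966 232.5563]
ring 285 [ 85.3179 236.8501] [ 56 222  58  26 714] pred [120.0351 336.5341]
box A [ 0.6139 -0.0616] psi 177.60987413340297 res [-14.0989 -51.3142  15.3209  60.7441  -9.5803]
pin c [ 0.5926 -0.0581] free [ 0.5921 -0.0578  0.0605] 4211 std 0.0017343892662736039 tip ang err [1.0334 2.8633]
tool-center in tool axes x,y: 0.0020023536829273866 0.059816237401899015
```

View pics/d3.png

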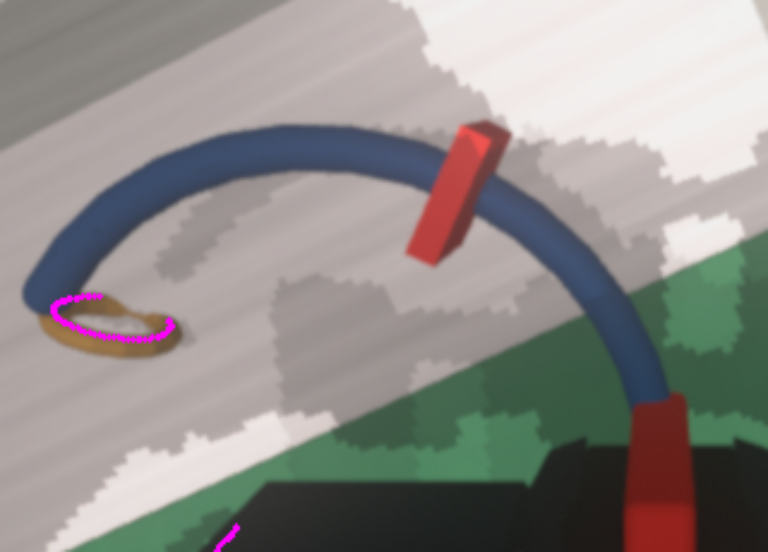

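The crop shows the deck ring (full-image about (85,237)) sitting some 2 mm off the prediction; the pin tip is hovering just short of it. I solve with this ring and the seam line.

Run:
```python
from fit import *
w=snap("wrist")
hsv=cv2.cvtColor(w["color"],cv2.COLOR_RGB2HSV).astype(int)
g=(hsv[...,0]>55)&(hsv[...,0]<90)&(hsv[...,1]>80)
pts=[]
for u in range(150,420,3):
    col=np.nonzero(g[100:300,u])[0]
    if len(col)>8 and hsv[100+col[0]-4,u,1]<50: pts.append(at_z(w,(u,100+col[0]-.5),.09)[:2])
pts=np.array(pts);k=cv2.fitLine(pts.astype(np.float32),cv2.DIST_HUBER,0,.001,.001).ravel()
ang=np.degrees(np.arctan2(k[1],k[0]));print("seam",len(pts),"psi",ang+90 if ang+90>150 else ang+270,"at y=-.058 x=",k[2]+(-.058-k[3])*k[0]/k[1],pts.min(0),pts.max(0))
bb=np.array([85.3,236.]);
for psi in(181.8,182.4,183):
    f=least_squares(lambda p:proj_mean(w,ringpts(p,np.radians(psi),225))-bb,[.5945,-.058],x_scale=.01)
    print(psi,f.x)
    p=ringpts(f.x,np.radians(psi),225);q=np.array([proj(w,a) for a in p]);print(q.min(0),q.max(0))
# deck height as seen here
print([at_depth(w,(u,v))[2] for u,v in((250,300),(100,150),(300,130),(330,290),(180,290))])
```

```text
seam 40 psi 182.26852 at y=-.058 x= 0.5921675 [ 0.5488 -0.167 ] [ 0.5959 -0.0254]
181.8 [ 0.5928 -0.0571]
[ 64.1144 225.704 ] [112.4196 243.5946]
182.4 [ 0.5933 -0.0575]
[ 64.0772 225.8622] [112.4594 243.4327]
183 [ 0.5938 -0.0579]
[ 64.0421 226.021 ] [112.4971 243.2777]
[np.float64(0.09090622435579629), np.float64(0.09076113540703665), np.float64(0.09080938458406618), np.float64(0.1500337383738151), np.float64(0.09075282722288819)]
```

Request:
play_rows:
  commands:
    - {"delta_rot": [0, 0, 0], "travel": [0, 0, 0.06], "gripper": -1}
    - {"delta_rot": [0, 0, 0], "travel": [0, 0, 0.12], "gripper": -1}
    - {"delta_rot": [0, 0, 0], "travel": [0, 0, 0.18], "gripper": -1}
    - {"delta_rot": [0, 0, 0], "travel": [0, 0, 0.21], "gripper": -1}
    - {"delta_rot": [0, 0, 0], "travel": [0, 0, 0.21], "gripper": -1}

```text
clock: 22.65
tool_pos: [0.5712, -0.1139, 0.0863]
eef_rot: [0.981, -0.196, -0.0, -0.0]
contact_force: [0.2, -0.1, -0.8]
opening: 0.104
```

```bash
cat > plan.py <<'E'
from fit import *
import sys
def rows(A,psi_goal,steps,d,dz=0):
    st=r.get_state();T=np.array(st["tool_pos"]);m=R.from_quat(st["eef_rot"]).as_matrix();y=np.arctan2(m[1,1],m[0,1])
    print("yaw",np.degrees(y)-155,T)
    tot=(psi_goal-(np.degrees(y)-155)+180)%360-180
    for k in range(1,steps+1):
        ph=np.radians(tot*k/steps); mm=R.from_rotvec([0,0,ph]).as_matrix()@m
        t=np.array([*A,T[2]+dz])+mm[:,0]*d[0]+mm[:,1]*d[1]; e=m.T@(t-T)/.15
        print(round(tot*k/steps,1),"wz",round(-ph/np.pi,4),"travel",e.round(4))
E
python3 fit.py|grep -v ring
python3 - <<'E'
from plan import *
w=snap("wrist")
hsv=cv2.cvtColor(w["color"],cv2.COLOR_RGB2HSV)
m=cv2.inRange(hsv,(103,90,30),(125,255,255))>0; m[310:]=0; m[:,350:]=0
v,u=np.nonzero(m); z=np.array([at_depth(w,p)[2] for p in zip(u[::5],v[::5])]);print("bar z pct",np.percentile(z,[5,50,90,98]))
u5=u[::5]
for a in(60,100,150,200,250,290): k=abs(u5-a)<8;print(a,np.percentile(z[k],95) if k.any() else None)
print("deck",[at_depth(w,p)[2] for p in((100,150),(300,130),(180,290))])
rows([.5928,-.0576],182.0,18,[.002,.0598])
E
```

```text
22.65 [ 0.5712 -0.1139  0.0863] -112.58890195055375 [ 0.1849 -0.0539 -0.8116]
box A [ 0.6116 -0.0591] psi 174.30719322596354 res [-15.0054 -59.1905  16.5709  72.304  -16.1856]
pin c [ 0.5924 -0.0579] free [ 0.5921 -0.0578  0.0603] 3726 std 0.0016582784939207032 tip ang err [1.2673 2.8409]
tool-center in tool axes x,y: 0.0019695471389992326 0.05984100795044166
bar z pct [0.1015 0.1026 0.1031 0.1033]
60 0.10309507210099066
100 0.10312665116772747
150 0.1029690845789715
200 0.10311837662811515
250 0.10321187490067511
290 0.10327686866206426
deck [np.float64(0.09092650154558207), np.float64(0.09068381908216178), np.float64(0.09074198298798114)]
yaw -267.5893941064915 [ 0.5716 -0.1141  0.0869]
5.0 wz -0.0277 travel [ 0.0336 -0.0063 -0.    ]
10.0 wz -0.0553 travel [ 0.0677 -0.0119  0.    ]
14.9 wz -0.083 travel [ 0.1013 -0.0205  0.    ]
19.9 wz -0.1106 travel [ 0.134 -0.032  0.   ]
24.9 wz -0.1383 travel [ 0.1656 -0.0462  0.    ]
29.9 wz -0.1659 travel [ 0.1958 -0.0632  0.    ]
34.8 wz -0.1936 travel [ 0.2244 -0.0827  0.    ]
39.8 wz -0.2212 travel [ 0.2512 -0.1046  0.0001]
44.8 wz -0.2489 travel [ 0.276  -0.1288  0.0001]
49.8 wz -0.2765 travel [ 0.2987 -0.155   0.0001]
54.7 wz -0.3042 travel [ 0.319  -0.1831  0.0001]
59.7 wz -0.3318 travel [ 0.3367 -0.2128  0.0001]
64.7 wz -0.3595 travel [ 0.3518 -0.244   0.0001]
69.7 wz -0.3871 travel [ 0.3642 -0.2763  0.0001]
74.7 wz -0.4148 travel [ 0.3737 -0.3096  0.0001]
79.6 wz -0.4424 travel [ 0.3803 -0.3437  0.0001]
84.6 wz -0.4701 travel [ 0.3839 -0.3781  0.0001]
89.6 wz -0.4977 travel [ 0.3844 -0.4127  0.0001]
```

Request:
play_rows:
  commands:
    - {"delta_rot": [0, 0, -0.0277], "travel": [0.0336, -0.0063, 0], "gripper": -1}
    - {"delta_rot": [0, 0, -0.0553], "travel": [0.0677, -0.0119, 0], "gripper": -1}
    - {"delta_rot": [0, 0, -0.083], "travel": [0.1013, -0.0205, 0], "gripper": -1}
    - {"delta_rot": [0, 0, -0.1106], "travel": [0.134, -0.032, 0], "gripper": -1}
    - {"delta_rot": [0, 0, -0.1383], "travel": [0.1656, -0.0462, 0], "gripper": -1}
    - {"delta_rot": [0, 0, -0.1383], "travel": [0.1656, -0.0462, 0], "gripper": -1}

```text
clock: 23.5
tool_pos: [0.5976, -0.1172, 0.0872]
eef_rot: [1.0, 0.02, 0.001, -0.0]
contact_force: [0.5, -0.6, -0.5]
opening: 0.11
```

Run:
```python
from plan import *
st=r.get_state();print(st["contact_force"],st["moment"],st["opening"])
w=snap("wrist");save(w,"i1.png")
rows([.5928,-.0576],182.0,13,[.002,.0598])
T=np.array(st["tool_pos"]);m=R.from_quat(st["eef_rot"]).as_matrix();y=np.arctan2(m[1,1],m[0,1])
fitpin2(w,T[2]+.0077,T[:2]-.06*np.array([np.cos(y),np.sin(y)]),y-np.radians(155))
```

```text
[ 0.4791 -0.5876 -0.4531] [-0.0506  0.205  -0.0362] 0.10959238187563285
yaw -242.78384540568965 [ 0.5972 -0.1172  0.0871]
5.0 wz -0.0277 travel [ 0.034  -0.0025  0.    ]
10.0 wz -0.0554 travel [ 0.0683 -0.0082  0.    ]
15.0 wz -0.0831 travel [ 0.1019 -0.0168  0.0001]
19.9 wz -0.1107 travel [ 0.1346 -0.0283  0.0001]
24.9 wz -0.1384 travel [ 0.1662 -0.0426  0.0001]
29.9 wz -0.1661 travel [ 0.1964 -0.0595  0.0001]
34.9 wz -0.1938 travel [ 0.2251 -0.0791  0.0001]
39.9 wz -0.2215 travel [ 0.2519 -0.1011  0.0001]
44.9 wz -0.2492 travel [ 0.2767 -0.1253  0.0001]
49.8 wz -0.2769 travel [ 0.2994 -0.1515  0.0002]
54.8 wz -0.3045 travel [ 0.3197 -0.1797  0.0002]
59.8 wz -0.3322 travel [ 0.3374 -0.2095  0.0002]
64.8 wz -0.3599 travel [ 0.3525 -0.2407  0.0002]
pin c [ 0.5931 -0.0572] free [ 0.5928 -0.0572  0.0603] 3885 std 0.0016229724420437537 tip ang err [0.5575 2.6267]
```

View pics/i1.png

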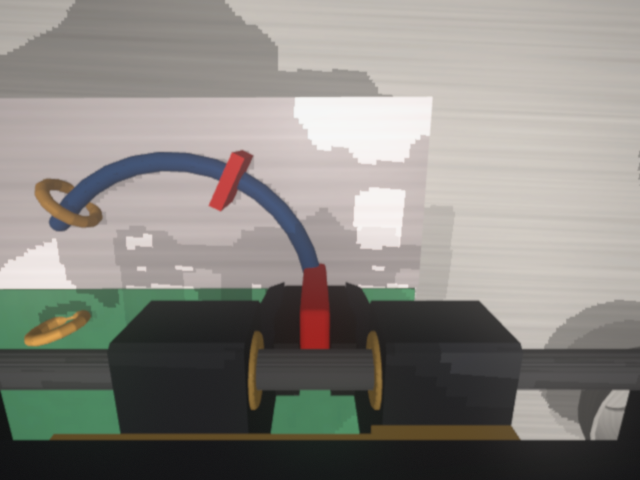

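The tip has passed through the deck ring at (68,205), well centred, with no contact force. I continue along the arc.

Request:
play_rows:
  commands:
    - {"delta_rot": [0, 0, -0.0277], "travel": [0.034, -0.0025, 0], "gripper": -1}
    - {"delta_rot": [0, 0, -0.0554], "travel": [0.0683, -0.0082, 0], "gripper": -1}
    - {"delta_rot": [0, 0, -0.0831], "travel": [0.1019, -0.0168, 0], "gripper": -1}
    - {"delta_rot": [0, 0, -0.1107], "travel": [0.1346, -0.0283, 0], "gripper": -1}
    - {"delta_rot": [0, 0, -0.1384], "travel": [0.1662, -0.0426, 0], "gripper": -1}
    - {"delta_rot": [0, 0, -0.1661], "travel": [0.1964, -0.0595, 0], "gripper": -1}
    - {"delta_rot": [0, 0, -0.1938], "travel": [0.2251, -0.0791, 0], "gripper": -1}
    - {"delta_rot": [0, 0, -0.1938], "travel": [0.2251, -0.0791, 0], "gripper": -1}

```text
clock: 24.55
tool_pos: [0.6303, -0.1036, 0.0868]
eef_rot: [0.948, 0.318, 0.0, -0.0]
contact_force: [0.1, -0.1, -1.2]
opening: 0.105
```

Run:
```python
from plan import *
st=r.get_state();print(st["contact_force"],st["moment"],st["opening"])
w=snap("wrist");save(w,"i2.png")
rows([.5928,-.0576],181.5,6,[.002,.0598])
T=np.array(st["tool_pos"]);m=R.from_quat(st["eef_rot"]).as_matrix();y=np.arctan2(m[1,1],m[0,1])
fitpin2(w,T[2]+.0077,T[:2]-.06*np.array([np.cos(y),np.sin(y)]),y-np.radians(155))
```

```text
[ 0.0804 -0.1118 -1.2063] [-0.1108  0.1716  0.0374] 0.10466396339095092
yaw -207.94994869984947 [ 0.63   -0.104   0.0868]
4.9 wz -0.0273 travel [ 0.0355 -0.0003  0.0001]
9.8 wz -0.0545 travel [ 0.0693 -0.0058  0.0001]
14.7 wz -0.0818 travel [ 0.1024 -0.0142  0.0001]
19.6 wz -0.1091 travel [ 0.1347 -0.0253  0.0001]
24.5 wz -0.1363 travel [ 0.1659 -0.0392  0.0001]
29.4 wz -0.1636 travel [ 0.1958 -0.0558  0.0001]
pin c [ 0.5923 -0.0572] free [ 0.5929 -0.0568  0.0594] 2456 std 0.0015749158573936533 tip ang err [2.5492 3.6471]
```

View pics/i2.png

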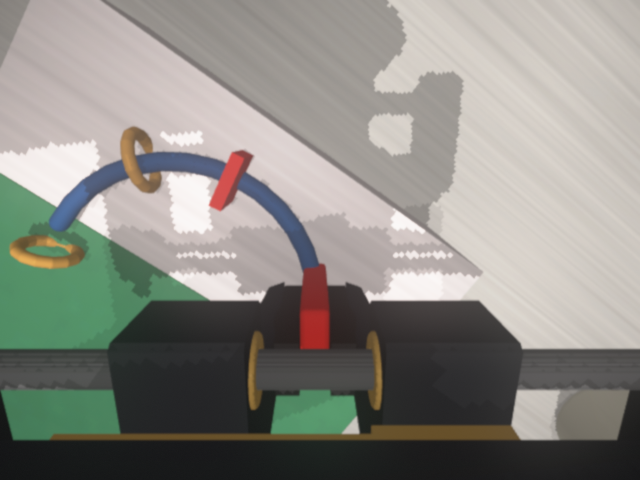

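The bar is centred in the deck ring at (140,160), and its tip at (57,223) is heading for the middle of the lid ring at (47,252).

Request:
play_rows:
  commands:
    - {"delta_rot": [0, 0, -0.0273], "travel": [0.0355, -0.0003, 0], "gripper": -1}
    - {"delta_rot": [0, 0, -0.0545], "travel": [0.0693, -0.0058, 0], "gripper": -1}
    - {"delta_rot": [0, 0, -0.0818], "travel": [0.1024, -0.0142, 0], "gripper": -1}
    - {"delta_rot": [0, 0, -0.1091], "travel": [0.1347, -0.0253, 0], "gripper": -1}
    - {"delta_rot": [0, 0, -0.1363], "travel": [0.1659, -0.0392, 0], "gripper": -1}
    - {"delta_rot": [0, 0, -0.155], "travel": [0.186, -0.05, 0], "gripper": -1}
    - {"delta_rot": [0, 0, -0.1636], "travel": [0.1958, -0.0558, 0], "gripper": -1}
    - {"delta_rot": [0, 0, -0.1636], "travel": [0.1958, -0.0558, 0], "gripper": -1}

```text
clock: 25.6
tool_pos: [0.6485, -0.0795, 0.0868]
eef_rot: [0.836, 0.549, -0.0, -0.0]
contact_force: [-0.2, 0.9, -0.1]
opening: 0.111
```

Run:
```python
from plan import *
st=r.get_state();print(st["contact_force"],st["moment"],st["opening"])
w=snap("wrist");save(w,"i3.png")
rows([.5928,-.0576],181.8,1,[.002,.0598])
```

```text
[-0.1843  0.8511 -0.0533] [-0.1565  0.0933 -0.0294] 0.11101098082166963
yaw -178.42195124027137 [ 0.6485 -0.0797  0.0868]
0.2 wz -0.0012 travel [ 0.0023 -0.0009  0.    ]
```

View pics/i3.png

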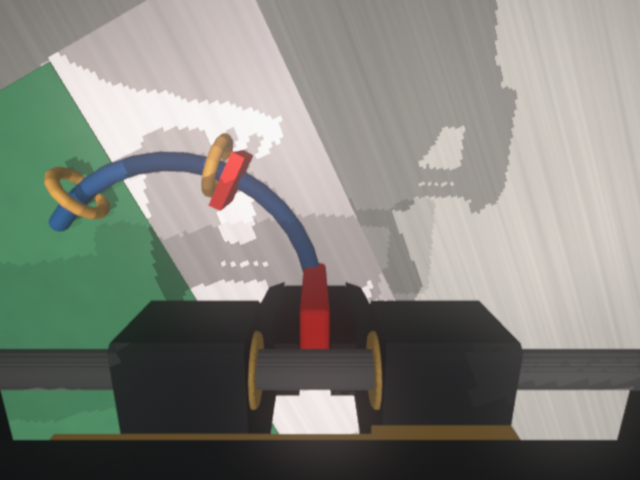

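The bar runs through both rings (deck ring at (215,165), lid ring at (75,193)), and the stop plate is up at the deck ring. I lower it onto the deck, release and retreat.

Request:
play_rows:
  commands:
    - {"delta_rot": [0, 0, 0], "travel": [0, 0, 0.015], "gripper": -1}
    - {"delta_rot": [0, 0, 0], "travel": [0, 0, 0.027], "gripper": -1}
    - {"delta_rot": [0, 0, 0], "travel": [0, 0, 0.027], "gripper": -1}
    - {"delta_rot": [0, 0, 0], "travel": [0, 0, 0.027], "gripper": -0.4}
    - {"delta_rot": [0, 0, 0], "travel": [0, 0, 0.027], "gripper": -0.2}
    - {"delta_rot": [0, 0, 0], "travel": [0, 0, 0.027], "gripper": -0.2}
    - {"delta_rot": [0, 0, 0], "travel": [0, 0, 0.027], "gripper": -0.2}
    - {"delta_rot": [0, 0, 0], "travel": [0, 0, 0.027], "gripper": -0.2}

```text
clock: 26.65
tool_pos: [0.6487, -0.0795, 0.0828]
eef_rot: [0.836, 0.549, 0.0, -0.0]
contact_force: [-0.6, -0.9, -0.1]
opening: 0.398
```

Request:
play_rows:
  commands:
    - {"delta_rot": [0, 0, 0], "travel": [0, 0, -0.1], "gripper": -0.2}
    - {"delta_rot": [0, 0, 0], "travel": [0, 0, -0.3], "gripper": -0.2}
    - {"delta_rot": [0, 0, 0], "travel": [0, 0, -0.6], "gripper": -0.2}
    - {"delta_rot": [0, 0, 0], "travel": [0, 0, -0.9], "gripper": -0.2}
    - {"delta_rot": [0, 0, 0], "travel": [0, 0, -0.9], "gripper": -0.2}

```text
clock: 27.28
tool_pos: [0.6516, -0.0804, 0.2231]
eef_rot: [0.836, 0.549, 0.004, 0.003]
contact_force: [0.6, -0.7, -0.7]
opening: 0.398
```

```bash
python3 - <<'E'
from plan import *
st=r.get_state();print(st["clock"],st["contact_force"],st["tool_pos"],st["opening"])
w=snap("wrist");save(w,"f1.png")
T=np.array(st["tool_pos"]);m=R.from_quat(st["eef_rot"]).as_matrix();y=np.arctan2(m[1,1],m[0,1])
c=fitpin2(w,.09,[.593,-.0576],y-np.radians(155))
for l in("pin_tip","pin_stop","pin_grip","deck_eye","lid_eye"):
    d=viewer.pinpoint("wrist",l)
    if d: print(l,d[0]["conf"],d[0]["at"],at_depth(w,d[0]["at"]))
print(proj(w,[*c,.09]))
E
python3 lid.py|sed -n 1,2p
```

```text
27.275 [ 0.5949 -0.6522 -0.7339] [ 0.6516 -0.0804  0.2231] 0.39834983105296257
pin c [ 0.5919 -0.0581] free [ 0.5922 -0.0575  0.0595] 727 std 0.0015720630771986327 tip ang err [1.1803 2.2796]
pin_tip 0.7 [167.5, 179.6] [ 0.5625 -0.0045  0.0983]
pin_stop 0.71 [262.7, 157.7] [ 0.6387 -0.0186  0.1133]
pin_grip 0.87 [307.7, 236.7] [ 0.648  -0.0788  0.1412]
deck_eye 0.62 [254.9, 150.7] [ 0.6357 -0.0119  0.1131]
lid_eye 0.6 [177.8, 163.3] [0.5736 0.0036 0.0922]
[235.0714 224.5195]
4677 [-0.0008 -0.0005  0.0885]
4153 [-0.0003 -0.0012  0.0909]
```

View pics/f1.png

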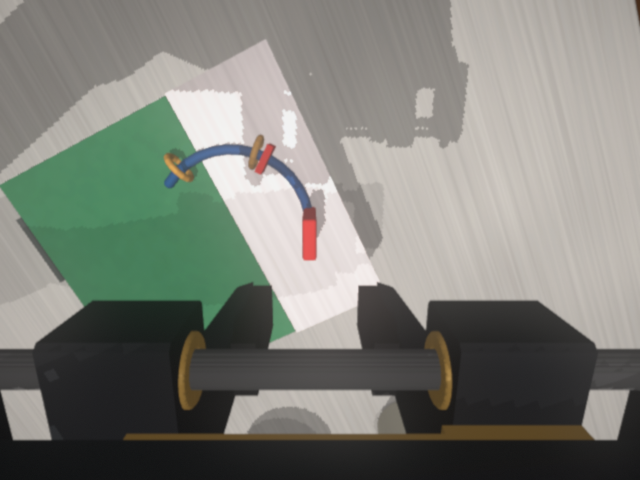

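The pin lies through both rings with the stop plate at (265,158), tight to the deck ring at (256,152). The gripper is clear and the lid slope is about 0. I hand the job in.

```bash
python3 -c "
from plant import r
print(r.finish_job())"
```

```text
the job is handed in; nothing more can be done
None
```

The lid is shut and the pin is locked through both brass rings. I released the pin and handed the job in at about 27 s on the robot's clock. `finish_job` reports no verdict, so these are my own last checks:

- **Lid:** its measured slope was below 0.002 rad in both the side and wrist cameras.
- **Pin:** the wrist picture shows the bar through both rings with the stop plate right up at the deck ring. The fitted arc centre is within about 1 mm of the box's.
- **Robot:** it stood clear above the box, and the force reading was only noise. The highest contact force I read was about 27 N, while pressing the lid shut.
- **Bottle, jar and bowl:** I never went near them, but I did not measure their positions again at the end.

**Disagreements:**
- **Fingertip height:** the fingertips sit about 25 mm higher than the reported TCP. My first push therefore left the lid about 0.16 rad open, and I pushed again. I allowed for the offset in every later height.
- **Lid ring position:** my two-ring fit failed near the box because the gripper hid the lid ring. I used the deck ring and the seam line instead.

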